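# Level the plate-pouring table with a wedge

### The arm

A 7-joint arm with a two-finger parallel gripper is mounted at the origin on a cart in front of the work surface, level with it; the furniture and walls round the work are solid. World frame = base frame: x ahead of the robot, y to its left, z up, the work surface at z = 0. Lengths are in m, angles in rad, forces in N, time in s.
With the tool pointing down it reaches from about 0.425 to 0.95 m from the base axis. Payload 4.7 kg.
Tool frame: the origin (TCP) lies midway between the tips of the shut fingers; the grasp point (between the pads) lies 19 mm behind it; y points along the fingers, x is the direction in which the jaws open and shut, and the axes are right-handed (so a half turn about y gives the same grasp; the last joint's range is limited). The gripper opens to 85 mm and grips with 20 to 120 N. Pads are 22 mm wide; open, the fingers measure 114 mm over their backs; the gripper's body (76 mm by 85 mm) begins 54 mm behind the grasp point. The pads swing forward as they close: fully open they stand 13 mm farther back than shut.
Start: joints at [-1.241, 0.469, -0.049, 1.532, 0.024, 1.141, -0.082], TCP at [0.237, 0.632, 0.231] pointing down, gripper open.
Joint ranges: [-2.59, 2.59], [-0.33, 1.99], [-1.39, 1.29], [0.1, 2.45], [-1.04, 4.18], [0.21, 1.99], [-2.66, 2.66]. Speed limits (rad/s): [2.57, 2.57, 3.14, 3.14, 3.14, 3.14, 3.14].

### API

Orientations are given as a unit quaternion [x, y, z, w].
In Python, from bench import bot gives the robot as it stands.
- The arm moves only by the shell command python3 -m inch 'ROWS' [FORCE]. ROWS is JSON, a list of rows, each a list of 7 numbers: the turn, a rotation vector about the tool's x, y, z scaled (see below), then the shift along the tool's x, y, z scaled (see below), then the opening, from 0 (shut) to 1 (fully open). A call has exactly 5 rows; each row is the pose to reach, as a shift and turn from the pose commanded when the call began, along the tool's axes at that moment; what a row does not reach only later rows make up. The controller multiplies each number of a shift by 0.2 m and each number of a turn by 90 degrees. A row lasts 1/10 s, in which the tool goes at most 50 mm and 8.59 degrees, less where a joint would pass 70% of its speed; a pose out of reach is approached as far as the arm can. A call with a number of a shift or a turn outside -1 to 1 is refused whole. A call with a gripper value outside its range is refused whole. The fingers move at their own pace and stop on an object; FORCE is the grip in N (left out, the last holds). Time passes only in rows, so rows that repeat a pose let the fingers close, or fill a call up. It gives the time, the measured TCP pose, the force and the opening at its end, in the units of the state.
- bot.state(): the state, without advancing time (a new reading comes with each control period).
- bot.capture(name): name is "side" or "top"; returns the picture (420x560x3 uint8, red, green, blue); there is no depth.
- bot.camera_params(name): a dict with "mtx" (3x3 intrinsics, pixels), "R" (3x3) and "t" (3): a world point X has camera coordinates R X + t. Camera axes: x right, y down, z forward; pixel columns grow to the right and rows downward; lengths in m; the calibration is good to about 2 mm. A picture is of the moment at which its call begins. camera_params takes no time and is no camera call.
- bot.close_job(): hands the job in, once; it reports no verdict.
The state is a dict: "t": time; "joints": joint angles; "qvel": joint speeds; "joint_torque": joint torques, N m; "eef_pos": TCP position; "orientation": TCP orientation; "force": force on the tool from outside, world axes, zero at the start; "torque": the same for the moment, N m; "finger_gap": finger opening in m.
Only numpy, scipy, OpenCV 4.12 (cv2) and the standard library are available. Lean on these libraries where they do the work, as an engineer would, in place of code of your own. Each camera call takes 0.05 s, during which the arm holds its last target.

### The job

The plate-pouring table droops at its open front, so the dish on it would set crooked. Take away the small round screw case that stands in the wedge's way and stand it upright on the bench clear of that path, then push the broad wooden wedge along the bench, thin end first, under the drooping front edge until the deck sits level on it; do not lift the deck past level. Leave the other things where they are, and let go of everything at the end.

Things in the scene. Friction and masses are not known exactly. Their poses are not given: they have to be found in the camera images.
- table_front (a point): Middle of the table's open front, straight below the level deck's front edge; z -5 to 0 mm (the table's feet differ). Axes: x level, into the table, square to its front (the way the wedge goes in), y along the front. Fixed frame: two side rails 14 mm thick, 42 mm high, 160 mm apart inside, 190 mm long in x, and a low cross bar 167 mm behind the front; between them it is empty down to the bench.
- deck_lip (a point): Middle of the lower front edge of the deck: an aluminium plate 175 long (x), 150 wide (y), 10 mm thick, between the rails, with a dish (14 mm high) and a bubble level on it. Hinged at its rear, 175 mm behind this edge. Level, the edge is 35 mm above table_front; drooping, about 18 mm lower. The axes tilt with the deck.
- deck (a joint): Tilt of the deck about its rear hinge, rad: 0 is level, negative drooping at the front (-0.105 at the start, its stop), positive lifted past level. No spring, little friction; it weighs about 0.8 kg and falls back unless held up.
- wedge_tip (a point): Loose wooden wedge, about 0.3 kg, 155 long, 100 mm wide (too wide to grasp), flat on the bench. This point: middle of its thin end, at the underside; x runs from thick to thin end, z up. The thin end is 4 mm high; the top rises evenly over 140 mm (1 in 4) to 39 mm, then is flat for the last 15 mm. Its centre of mass is about 100 mm behind this point.
- wedge_back (a point): Middle of the upright back face of the wedge's thick end (100 mm wide, 39 mm high), half-way up, 155 mm behind wedge_tip; the same axes.
- case_mid (a point): Round screw case of a microscope objective, amber upper part on a black base, 38 mm in diameter, 63 mm high, about 0.07 kg, standing loose in front of the table. This point is at its centre, 31 mm above its base, z up along its axis.
- timer: Bench timer, 52 x 72 x 34 mm, loose bystander; origin at the centre of its underside.
- tape_roll: Roll of masking tape lying flat, 101 mm across, 24 mm high, loose bystander; origin at the centre of its underside.
- petri_1: Petri dish with lid on the bench, 90 mm across, 14 mm high, loose bystander; origin at the centre of its underside.
- tally_counter: Hand tally counter, 66 x 56 x 28 mm, loose bystander; origin at its underside. Also, not tracked and fixed: equipment up to 190 mm tall along the back of the bench (more than 0.70 m ahead of the robot), a calculator (17 mm high) and a tissue booklet near the front edge, a stapler at the left.
- wedge: The wedge as a whole; origin in the middle of its underside, half-way along its length.
- case: The screw case as a whole; origin at the centre of its underside.

How it is judged:
By the outcome, as a careful person would: the job done as asked, in the order asked, and still so for the second after the job is handed in, with the robot touching nothing.
It also fails if it takes over 70 s, if anything falls off the work surface, if the arm or the gripper's body presses on something with over 40 N, if the wrist force passes 120 N, or if a joint passes its speed limit or range.

## Working session

There is one attempt and no reset: what is moved stays moved. The work goes in short steps, Python scripts to look and compute and a shell command to move; the robot and the scene stay as the last step left them, time stands still between calls to the robot, and variables do not carry over. Pictures are saved under pics/ and viewed, and the job is handed in when it is done.

```bash
ls; mkdir -p pics
python3 - <<'E'
from bench import bot
import cv2,numpy as np
np.set_printoptions(precision=4,suppress=True)
s=bot.state()
for k in s: print(k,s[k])
for n in("side","top"):
    cv2.imwrite(f"pics/{n}0.png",bot.capture(n)[:,:,::-1]); p=bot.camera_params(n); print(n,p["mtx"],p["R"],p["t"])
E
```

```text
pics
t 0.0
joints [-1.2409  0.4695 -0.0486  1.5337  0.0241  1.141  -0.0823]
qvel [-0.0004  0.0005 -0.001  -0.0005  0.0009 -0.0009 -0.0018]
joint_torque [ -0.0006 -51.0303  -0.0467 -23.7717   0.0107   0.0072   0.    ]
eef_pos [0.2368 0.6315 0.2302]
orientation [ 0.5816  0.4022 -0.4033 -0.5808]
force [ 0.1894 -0.2709  0.2577]
torque [-0.005   0.0533  0.0167]
finger_gap 0.08535954409234393
side [[408.414    0.     275.6323]
 [  0.     408.414  208.964 ]
 [  0.       0.       1.    ]] [[ 0.984  -0.1778  0.0136]
 [-0.0929 -0.5759 -0.8122]
 [ 0.1523  0.7979 -0.5832]] [-0.6001  0.0894  1.139 ]
top [[433.4797   0.     282.1463]
 [  0.     433.4797 209.9981]
 [  0.       0.       1.    ]] [[-0.0071 -0.9999 -0.0077]
 [-0.9803  0.0085 -0.1971]
 [ 0.1972  0.0061 -0.9803]] [-0.0145  0.6142  1.2792]
```

View pics/top0.png

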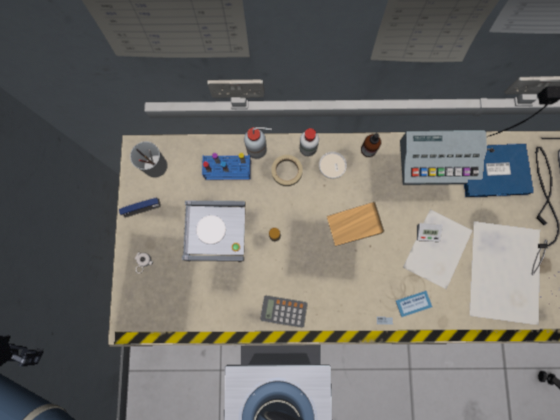

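View pics/side0.png

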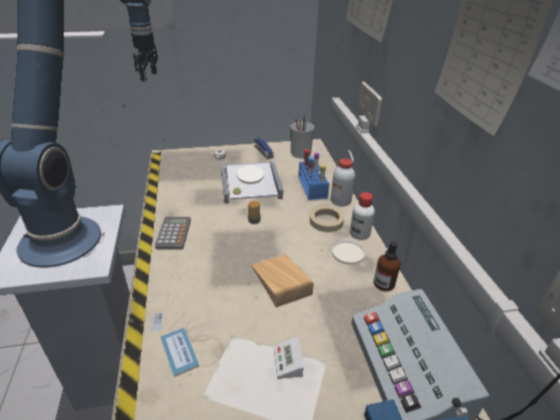

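The top view shows the table at about (215,231), the case at (274,233), the wedge at (355,224) and the calculator at (284,311). Next I'll zoom in.

```bash
cat > h.py <<'E'
import cv2,numpy as np
from bench import bot
np.set_printoptions(precision=4,suppress=True)
def ray(n,u,v):
    p=bot.camera_params(n);K,R,t=[np.array(p[k]) for k in("mtx","R","t")]
    return -R.T@t, R.T@np.linalg.solve(K,[u,v,1.])
def onz(n,u,v,z):
    c,d=ray(n,u,v); return c+d*(z-c[2])/d[2]
def tri(a,b):
    c1,d1=ray("top",*a);c2,d2=ray("side",*b)
    s=np.linalg.lstsq(np.c_[d1,-d2],c2-c1,rcond=None)[0]
    P=c1+s[0]*d1;Q=c2+s[1]*d2
    return (P+Q)/2,np.linalg.norm(P-Q)
def proj(n,X):
    p=bot.camera_params(n);K,R,t=[np.array(p[k]) for k in("mtx","R","t")]
    q=K@(R@np.array(X)+t);return q[:2]/q[2]
def crop(im,x0,y0,w,h,f,name):
    cv2.imwrite(name,cv2.resize(im[y0:y0+h,x0:x0+w],None,fx=f,fy=f,interpolation=cv2.INTER_CUBIC))
E
python3 - <<'E'
from h import *
t=cv2.imread("pics/top0.png");s=cv2.imread("pics/side0.png")
crop(t,175,190,220,80,3.6,"pics/tz.png");crop(s,210,155,110,150,4,"pics/sz.png")
E
```

```text
(no output)
```

View pics/tz.png

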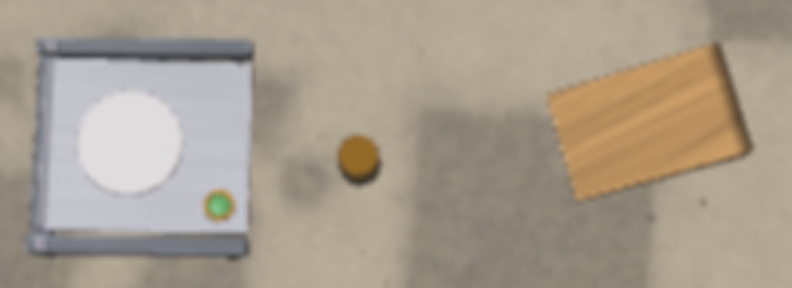

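View pics/sz.png

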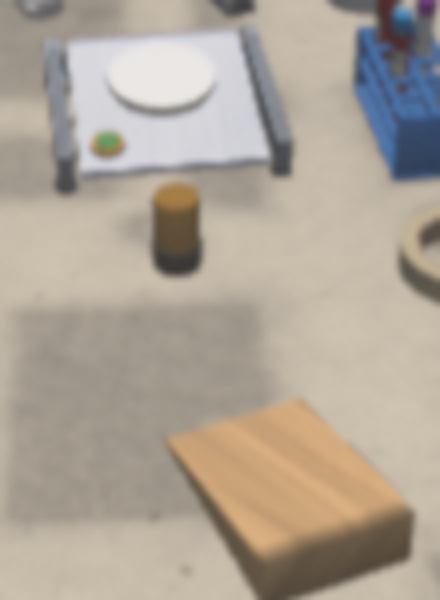

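Run:
```python
from h import *
T=lambda u,v,z:onz("top",175+(u+.5)/3.6-.5,190+(v+.5)/3.6-.5,z)
S=lambda u,v,z:onz("side",210+(u+.5)/4-.5,155+(v+.5)/4-.5,z)
im=cv2.imread("pics/top0.png");hsv=cv2.cvtColor(im,cv2.COLOR_BGR2HSV)
m=((hsv[...,0]>8)&(hsv[...,0]<20)&(hsv[...,1]>95)).astype(np.uint8)
m[:, :]*=1
n,l,st,c=cv2.connectedComponentsWithStats(m)
for i in range(1,n):
    if st[i,4]>60 : print(st[i],c[i])
print("wedge top: thin far/near",T(547,95,.004),T(577,201,.004),"thick far",T(719,43,.039),"near",T(751,150,.039))
print("side: thin",S(168,438,.004),S(302,398,.004),"thick near",S(262,555,.039),"far",S(412,512,.039), "base",S(268,598,0),S(410,555,0))
print("rails front top: far",T(253,43,.042),T(253,58,.042),"near",T(247,237,.042),T(247,258,.042))
print("rails rear: far",T(38,42,.042),"near",T(30,252,.042))
print("side rails near bottom",S(58,190,0),S(75,190,0),"far",S(274,173,0),S(291,172,0))
print("deck lip top",T(252,62,.027),T(249,234,.027),S(83,172,.027),S(268,162,.027))
print("case top",T(358,156,.063),S(176,197,.063),"base",S(178,254,0))
print("calc",onz("top",262,297,.017),onz("top",307,325,.017),"tape",onz("top",287,169,.024),"tally",onz("top",143,260,.02),"petri",onz("top",332,166,.014),"timer",onz("top",429,234,.03))
```

```text
[363 135  18  16 134] [371.0672 143.9552]
[ 327  203   56   43 1550] [354.6323 223.7045]
[269 228  11  12 110] [274.0818 233.4364]
wedge top: thin far/near [ 0.6046 -0.1617  0.004 ] [ 0.5094 -0.1855  0.004 ] thick far [ 0.6431 -0.31    0.039 ] near [ 0.5483 -0.3329  0.039 ]
side: thin [ 0.5129 -0.1837  0.004 ] [ 0.607  -0.1599  0.004 ] thick near [ 0.5493 -0.3258  0.039 ] far [ 0.6431 -0.3071  0.039 ] base [ 0.5537 -0.3243  0.    ] [ 0.6449 -0.3054  0.    ]
rails front top: far [0.646  0.0979 0.042 ] [0.6326 0.0978 0.042 ] near [0.4764 0.1013 0.042 ] [0.4585 0.1012 0.042 ]
rails rear: far [0.6486 0.2865 0.042 ] near [0.4651 0.2865 0.042 ]
side rails near bottom [0.4642 0.1182 0.    ] [0.4775 0.1161 0.    ] far [0.6389 0.1147 0.    ] [0.6528 0.1139 0.    ]
deck lip top [0.6322 0.1    0.027 ] [0.4804 0.1011 0.027 ] [0.4839 0.1006 0.027 ] [0.6293 0.0916 0.027 ]
case top [0.5423 0.0058 0.063 ] [0.5447 0.0042 0.063 ] base [0.5471 0.0187 0.    ]
calc [0.3508 0.0448 0.017 ] [ 0.2666 -0.0919  0.017 ] tape [ 0.757  -0.0358  0.024 ] tally [0.4668 0.4167 0.02  ] petri [ 0.7688 -0.183   0.014 ] timer [ 0.54   -0.4771  0.03  ]
```

```bash
cat >> h.py <<'E'
from scipy.spatial.transform import Rotation as Ro
def goto(pos,yaw):
    """yaw: tool x axis heading in deg; prints shift & turn in units for one call from measured pose"""
    s=bot.state();R0=Ro.from_quat(s["orientation"])
    c,n=np.cos(np.radians(yaw)),np.sin(np.radians(yaw))
    Rt=Ro.from_matrix(np.array([[c,0,-n],[n,0,c],[0,-1,0]]))
    rv=(R0.inv()*Rt).as_rotvec(degrees=True)
    sh=R0.inv().apply(np.array(pos)-s["eef_pos"])
    m=R0.as_matrix()
    print("t",round(s["t"],2),"tcp",s["eef_pos"],"yaw",np.degrees(np.arctan2(m[1,0],m[0,0])),"ydown",m[:,1],"F",s["force"],"gap",round(s["finger_gap"],4))
    print("turn deg",rv,"units",rv/90,"shift",sh,"units",sh/.2)
E
python3 - <<'E'
from h import *
goto([.5435,.005,.15],0);goto([.5435,.005,.15],180)
E
```

```text
t 0.1 tcp [0.2368 0.6315 0.2304] yaw 69.44282631677362 ydown [-0.0005 -0.0017 -1.    ] F [-0.328   0.9902 -0.1254] gap 0.0854
turn deg [ 0.068  69.4428 -0.0859] units [ 0.0008  0.7716 -0.001 ] shift [-0.4788  0.0813 -0.5071] units [-2.3939  0.4064 -2.5355]
t 0.1 tcp [0.2368 0.6315 0.2304] yaw 69.44282631677362 ydown [-0.0005 -0.0017 -1.    ] F [-0.328   0.9902 -0.1254] gap 0.0854
turn deg [  -0.0948 -110.5571   -0.075 ] units [-0.0011 -1.2284 -0.0008] shift [-0.4788  0.0813 -0.5071] units [-2.3939  0.4064 -2.5355]
```

```bash
python3 -m inch '[[0,0.06,0,-0.16,0,-0.17,1],[0,0.14,0,-0.34,0,-0.36,1],[0,0.22,0,-0.52,0,-0.55,1],[0,0.3,0,-0.7,0,-0.74,1],[0,0.36,0,-0.8,0,-0.85,1]]'
python3 - <<'E'
from h import *
goto([.5435,.005,.15],0)
E
```

```text
t: 0.6
eef_pos: [0.3414, 0.4189, 0.231]
orientation: [0.672, 0.222, -0.222, -0.671]
force: [0.5, -0.2, 1.1]
finger_gap: 0.0852
t 0.6 tcp [0.3414 0.4189 0.231 ] yaw 36.63062846284924 ydown [-0.0001 -0.0015 -1.    ] F [ 0.519  -0.1807  1.0805] gap 0.0852
turn deg [ 0.0801 36.6307 -0.0315] units [ 0.0009  0.407  -0.0003] shift [-0.0846  0.0816 -0.4526] units [-0.4232  0.408  -2.2632]
```

```bash
python3 -m inch '[[0,0.08,0,-0.04,0.02,-0.2,1],[0,0.16,0,-0.08,0.04,-0.4,1],[0,0.24,0,-0.12,0.06,-0.6,1],[0,0.32,0,-0.16,0.08,-0.8,1],[0,0.38,0,-0.19,0.1,-0.99,1]]'
python3 - <<'E'
from h import *
goto([.5435,.005,.15],0)
E
```

```text
t: 1.1
eef_pos: [0.4291, 0.2396, 0.211]
orientation: [0.707, 0.016, -0.016, -0.707]
force: [0.6, 1.0, -0.7]
finger_gap: 0.0852
t 1.1 tcp [0.4291 0.2396 0.211 ] yaw 2.5696801368091586 ydown [-0.0004 -0.0001 -1.    ] F [ 0.5759  1.0112 -0.7044] gap 0.0852
turn deg [ 0.0048  2.5697 -0.0217] units [ 0.0001  0.0286 -0.0002] shift [ 0.1038  0.061  -0.2395] units [ 0.5188  0.305  -1.1974]
```

```bash
python3 -m inch '[[0,0.01,0,0.1,0.04,-0.2,1],[0,0.01,0,0.2,0.08,-0.4,1],[0,0.01,0,0.3,0.12,-0.6,1],[0,0.01,0,0.4,0.16,-0.8,1],[0,0.01,0,0.47,0.2,-0.95,1]]';python3 -m inch '[[0,0,0,0,0,0,1],[0,0,0,0,0,0,1],[0,0,0,0,0,0,1],[0,0,0,0,0,0,1],[0,0,0,0,0,0,1]]'
python3 - <<'E'
from h import *
goto([.5435,.005,.15],0)
s=bot.capture("side");t=bot.capture("top")
cv2.imwrite("pics/a.png",np.vstack([s[150:350,150:400],t[130:330,150:400]])[:,:,::-1])
E
```

```text
t: 1.6
eef_pos: [0.5331, 0.0535, 0.1709]
orientation: [0.707, 0.011, -0.011, -0.707]
force: [0.0, -0.1, 0.4]
finger_gap: 0.0854
t: 2.1
eef_pos: [0.532, 0.0578, 0.1715]
orientation: [-0.707, -0.013, 0.013, 0.707]
force: [-0.5, 0.6, 0.1]
finger_gap: 0.0854
t 2.1 tcp [0.532  0.0578 0.1715] yaw 2.0736525265035204 ydown [ 0.0001  0.0006 -1.    ] F [-0.5203  0.6059  0.0664] gap 0.0854
turn deg [-0.036   2.0737  0.0091] units [-0.0004  0.023   0.0001] shift [ 0.0096  0.0214 -0.0532] units [ 0.0481  0.1072 -0.266 ]
```

View pics/a.png

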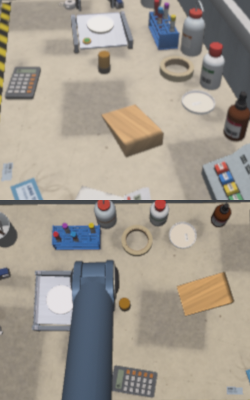

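Run:
```python
from h import *
print(proj("side",bot.state()["eef_pos"]),proj("top",bot.state()["eef_pos"]))
s=bot.capture("side")
cv2.imwrite("pics/b.png",s[:,:,::-1])
```

```text
[246.034  162.5979] [254.733  231.1401]
```

View pics/b.png

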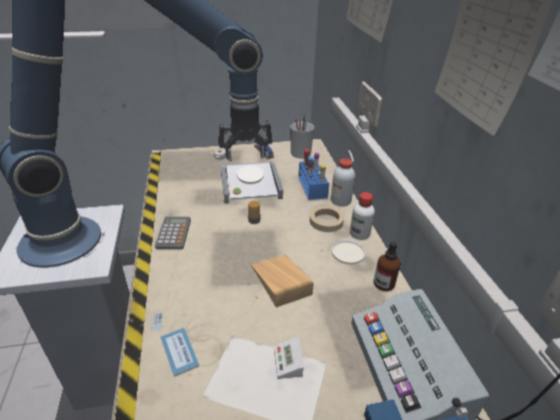

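```bash
python3 -m inch '[[0,0.023,0,0.02,0,-0.14,1],[0,0.023,0,0.048,0,-0.266,1],[0,0.023,0,0.048,0.05,-0.266,1],[0,0.023,0,0.048,0.2,-0.266,1],[0,0.023,0,0.048,0.3,-0.266,1]]';python3 -m inch '[[0,0,0,0,0,0,1],[0,0,0,0,0.1,0,1],[0,0,0,0,0.22,0,1],[0,0,0,0,0.34,0,1],[0,0,0,0,0.43,0,1]]'
python3 - <<'E'
from h import *
goto([.5435,.005,.018],0)
s=bot.capture("side")
crop(s[:,:,::-1],200,120,120,120,5,"pics/c.png")
E
```

```text
t: 2.75
eef_pos: [0.5429, 0.0044, 0.1099]
orientation: [-0.707, 0.001, -0.0, 0.707]
force: [-0.1, 0.1, 0.1]
finger_gap: 0.0858
t: 3.25
eef_pos: [0.544, 0.0045, 0.025]
orientation: [-0.707, 0.0, -0.001, 0.707]
force: [-0.1, 0.3, -0.9]
finger_gap: 0.0854
t 3.25 tcp [0.544  0.0045 0.025 ] yaw -0.07465749049973756 ydown [ 0.0005  0.0005 -1.    ] F [-0.1109  0.3331 -0.9038] gap 0.0854
turn deg [-0.0311 -0.0747  0.0265] units [-0.0003 -0.0008  0.0003] shift [-0.0005  0.007   0.0005] units [-0.0023  0.035   0.0027]
```

View pics/c.png

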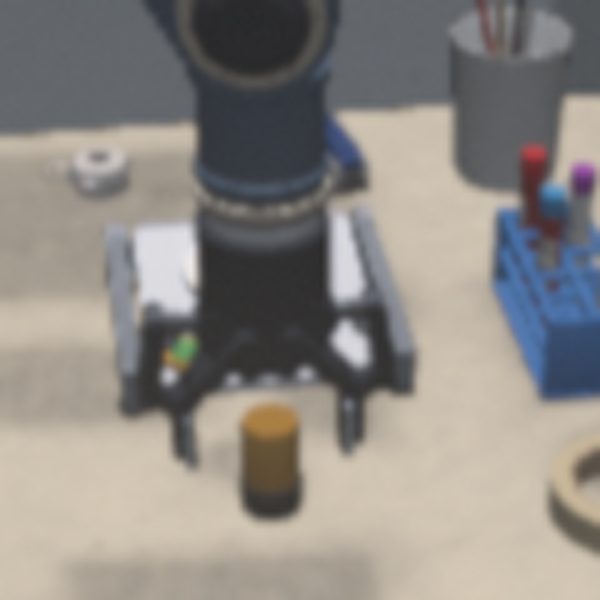

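```bash
python3 -m inch '[[0,0,0,0,0,0,0.4],[0,0,0,0,0,0,0.3],[0,0,0,0,0,0,0.2],[0,0,0,0,0,0,0.2],[0,0,0,0,0,0,0.2]]' 30;python3 -m inch '[[0,0,0,0,0,0,0.2],[0,0,0,0,0,0,0.2],[0,0,0,0,-0.05,0,0.2],[0,0,0,0,-0.1,0,0.2],[0,0,0,0,-0.15,0,0.2]]'
python3 - <<'E'
from h import *
goto([.445,-.06,.06],0)
s=bot.capture("side")
crop(s[:,:,::-1],200,120,120,120,5,"pics/d.png")
E
```

```text
t: 3.8
eef_pos: [0.5446, 0.0038, 0.0266]
orientation: [-0.707, -0.0, -0.002, 0.707]
force: [-0.1, 0.9, 7.4]
finger_gap: 0.0348
t: 4.3
eef_pos: [0.5437, 0.0036, 0.0563]
orientation: [-0.707, 0.001, -0.001, 0.707]
force: [0.4, -0.2, -0.8]
finger_gap: 0.0351
t 4.3 tcp [0.5437 0.0036 0.0563] yaw -0.1319738931028772 ydown [ 0.0003  0.0001 -1.    ] F [ 0.4065 -0.2138 -0.8282] gap 0.0351
turn deg [-0.0046 -0.132   0.017 ] units [-0.0001 -0.0015  0.0002] shift [-0.0985 -0.0037 -0.0639] units [-0.4925 -0.0187 -0.3193]
```

View pics/d.png

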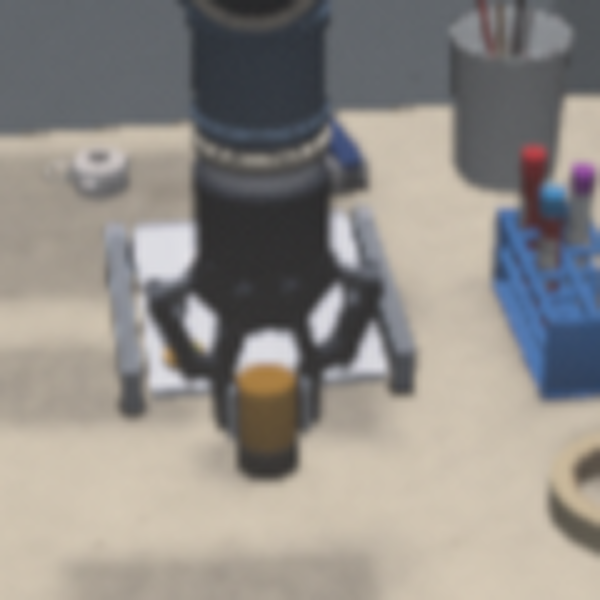

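```bash
python3 -m inch '[[0,0,0,-0.1,0,-0.06,0.2],[0,0,0,-0.22,0,-0.14,0.2],[0,0,0,-0.34,0,-0.22,0.2],[0,0,0,-0.44,0,-0.28,0.2],[0,0,0,-0.49,0,-0.32,0.2]]';python3 -m inch '[[0,0,0,0,0,0,0.2],[0,0,0,0,0.04,0,0.2],[0,0,0,0,0.08,0,0.2],[0,0,0,0,0.12,0,0.2],[0,0,0,0,0.14,0,0.2]]'
python3 - <<'E'
from h import *
goto([.445,-.06,.026],0)
s=bot.capture("side")
crop(s[:,:,::-1],170,150,120,120,5,"pics/e.png")
E
```

```text
t: 4.85
eef_pos: [0.4435, -0.061, 0.0555]
orientation: [-0.707, 0.002, -0.001, 0.707]
force: [0.8, 0.3, -2.1]
finger_gap: 0.0345
t: 5.35
eef_pos: [0.4455, -0.0596, 0.0264]
orientation: [-0.707, 0.001, 0.0, 0.707]
force: [-11.0, 2.0, 50.5]
finger_gap: 0.0349
t 5.35 tcp [ 0.4455 -0.0596  0.0264] yaw -0.06785077887013487 ydown [-0.0018  0.0004 -1.    ] F [-10.9537   2.0017  50.5494] gap 0.0349
turn deg [-0.0224 -0.0679 -0.1054] units [-0.0002 -0.0008 -0.0012] shift [-0.0005  0.0004 -0.0004] units [-0.0024  0.0018 -0.002 ]
```

View pics/e.png

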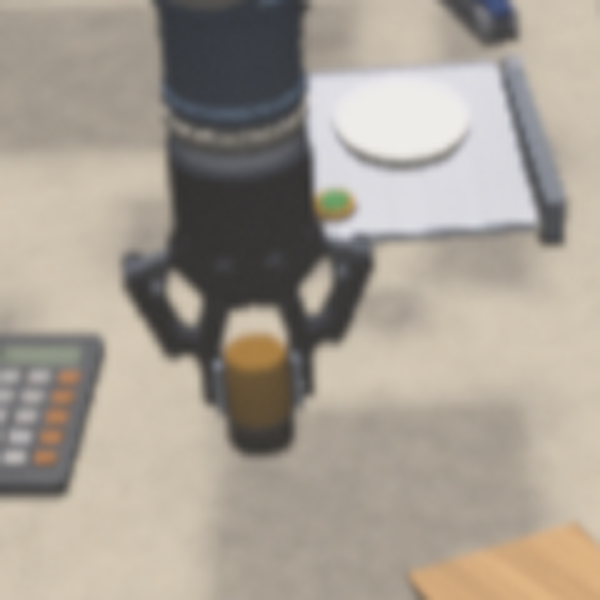

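```bash
python3 -m inch '[[0,0,0,0,-0.004,0,0.2],[0,0,0,0,-0.008,0,0.2],[0,0,0,0,-0.008,0,0.2],[0,0,0,0,-0.008,0,0.2],[0,0,0,0,-0.008,0,0.2]]'
```

```text
t: 5.9
eef_pos: [0.4455, -0.0601, 0.0289]
orientation: [-0.707, 0.001, -0.001, 0.707]
force: [0.3, -0.3, -0.4]
finger_gap: 0.0351
```

```bash
python3 -m inch '[[0,0,0,0,0.003,0,0.2],[0,0,0,0,0.004,0,0.2],[0,0,0,0,0.004,0,0.2],[0,0,0,0,0.004,0,0.4],[0,0,0,0,0.004,0,0.7]]';python3 -m inch '[[0,0,0,0,0,0,1],[0,0,0,0,0,0,1],[0,0,0,0,0,0,1],[0,0,0,0,-0.05,0,1],[0,0,0,0,-0.15,0,1]]';python3 -m inch '[[0,0,0,0,-0.15,0,1],[0,0,0,0,-0.3,0,1],[0,0,0,0,-0.45,0,1],[0,0,0,0,-0.5,0,1],[0,0,0,0,-0.5,0,1]]'
python3 - <<'E'
from h import *
s=bot.capture("side")
crop(s[:,:,::-1],170,150,120,120,5,"pics/f.png")
goto([.62,-.40,.14],14.4)
E
```

```text
t: 6.4
eef_pos: [0.4456, -0.0601, 0.0281]
orientation: [-0.707, 0.001, -0.001, 0.707]
force: [-0.1, 0.4, -0.1]
finger_gap: 0.0483
t: 6.9
eef_pos: [0.4444, -0.0602, 0.058]
orientation: [0.707, -0.002, -0.0, -0.707]
force: [0.0, -0.4, 0.3]
finger_gap: 0.0853
t: 7.4
eef_pos: [0.4465, -0.06, 0.1597]
orientation: [-0.707, -0.001, -0.002, 0.707]
force: [0.4, 0.1, -0.3]
finger_gap: 0.0858
t 7.45 tcp [ 0.4455 -0.0599  0.1584] yaw -0.11437910080365594 ydown [ 0.001   0.0006 -1.    ] F [ 0.0163  0.1663 -0.169 ] gap 0.0856
turn deg [ -0.027  -14.5144   0.062 ] units [-0.0003 -0.1613  0.0007] shift [ 0.1752  0.0183 -0.3397] units [ 0.8759  0.0917 -1.6986]
```

View pics/f.png

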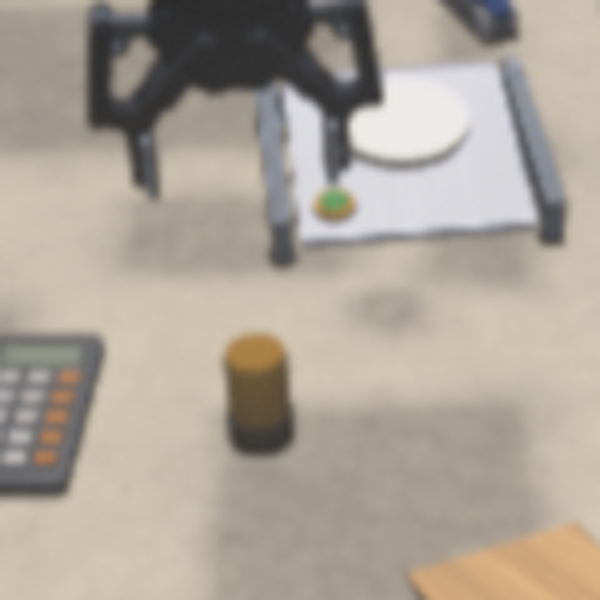

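```bash
python3 -m inch '[[0,-0.03,0,0.16,0,-0.19,0.6],[0,-0.06,0,0.32,0,-0.38,0.6],[0,-0.09,0,0.48,0,-0.57,0.6],[0,-0.12,0,0.64,0,-0.76,0.6],[0,-0.16,0,0.81,0,-0.95,0.6]]'
python3 - <<'E'
from h import *
goto([.608,-.37,.10],14.4)
E
```

```text
t: 7.95
eef_pos: [0.6063, -0.2509, 0.1554]
orientation: [-0.701, -0.087, 0.09, 0.702]
force: [0.9, 0.0, 0.4]
finger_gap: 0.051
t 7.95 tcp [ 0.6063 -0.2509  0.1554] yaw 14.389255413169566 ydown [-0.0042  0.0015 -1.    ] F [0.8533 0.0062 0.4133] gap 0.051
turn deg [-0.1405 -0.011  -0.2096] units [-0.0016 -0.0001 -0.0023] shift [-0.0277  0.0552 -0.1159] units [-0.1387  0.2759 -0.5794]
```

```bash
python3 -m inch '[[0,0,0,-0.04,0,-0.2,0.6],[0,0,0,-0.1,0,-0.4,0.6],[0,0,0,-0.13,0,-0.54,0.6],[0,0,0,-0.13,0,-0.54,0.6],[0,0,0,-0.13,0,-0.54,0.6]]'
python3 - <<'E'
from h import *
s=bot.capture("side");t=bot.capture("top")
crop(s[:,:,::-1],220,190,120,150,4,"pics/g.png")
crop(t[:,:,::-1],300,180,150,100,4,"pics/gt.png")
goto([.608,-.37,.006],14.4)
E
```

```text
t: 8.45
eef_pos: [0.6066, -0.3608, 0.1555]
orientation: [-0.701, -0.086, 0.088, 0.703]
force: [-0.2, 0.5, 0.9]
finger_gap: 0.0518
t 8.55 tcp [ 0.6079 -0.3587  0.1564] yaw 14.378218685818577 ydown [-0.0019  0.0026 -1.    ] F [0.1713 0.3665 0.1812] gap 0.051
turn deg [-0.1709 -0.0219 -0.0672] units [-0.0019 -0.0002 -0.0007] shift [-0.0026  0.1504 -0.0115] units [-0.0129  0.7519 -0.0573]
```

View pics/g.png

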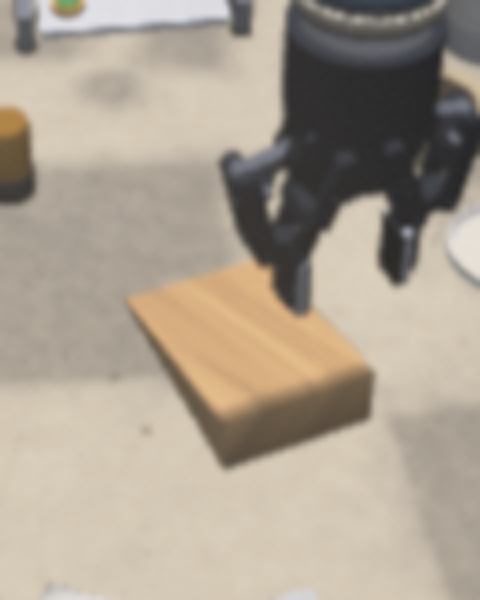

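View pics/gt.png

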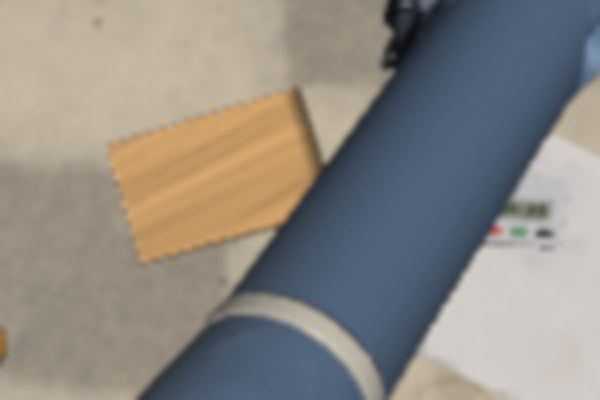

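```bash
python3 -m inch '[[0,0,0,-0.01,0.12,-0.08,0.6],[0,0,0,-0.01,0.3,-0.08,0.6],[0,0,0,-0.01,0.5,-0.08,0.6],[0,0,0,-0.01,0.66,-0.08,0.6],[0,0,0,-0.01,0.73,-0.08,0.6]]';python3 -m inch '[[0,0,0,0,0,0,0.6],[0,0,0,0,0,0.05,0.6],[0,0,0,0,0,0.08,0.6],[0,0,0,0,0,0.1,0.6],[0,0,0,0,0,0.1,0.6]]'
python3 - <<'E'
from h import *
s=bot.capture("side");t=bot.capture("top")
crop(s[:,:,::-1],220,190,120,150,4,"pics/i.png")
goto([.597,-.322,.010],14.4)
E
```

```text
t: 9.05
eef_pos: [0.6086, -0.3729, 0.008]
orientation: [-0.7, -0.087, 0.09, 0.703]
force: [-0.7, 0.3, -0.8]
finger_gap: 0.0514
t: 9.55
eef_pos: [0.6057, -0.3564, 0.0134]
orientation: [0.702, 0.089, -0.088, -0.702]
force: [-0.2, 0.4, -0.4]
finger_gap: 0.0513
t 9.65 tcp [ 0.6053 -0.3574  0.0129] yaw 14.289831514751887 ydown [ 0.0012 -0.0005 -1.    ] F [ 0.5525 -0.9031  0.9058] gap 0.051
turn deg [ 0.0426 -0.1102  0.0584] units [ 0.0005 -0.0012  0.0006] shift [0.0007 0.0029 0.0364] units [0.0034 0.0144 0.182 ]
```

View pics/i.png

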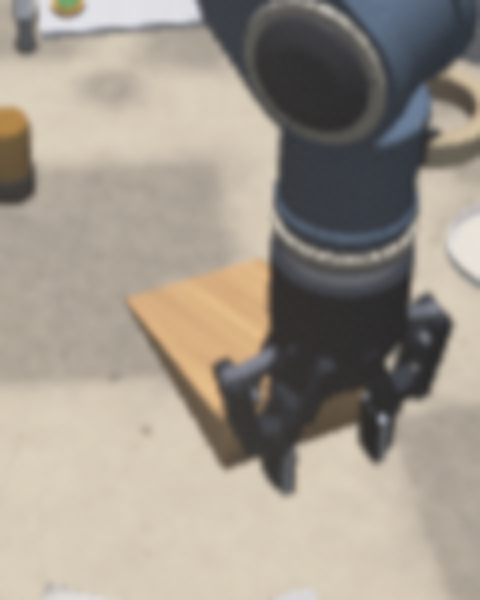

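```bash
python3 -m inch '[[0,0,0,-0.025,0.03,0.03,0.6],[0,0,0,-0.025,0.03,0.08,0.6],[0,0,0,-0.025,0.03,0.13,0.6],[0,0,0,-0.025,0.03,0.17,0.6],[0,0,0,-0.025,0.03,0.2,0.6]]';python3 -m inch '[[0,0,0,0,0,0.03,0.6],[0,0,0,0,0,0.06,0.6],[0,0,0,0,0,0.09,0.6],[0,0,0,0,0,0.12,0.6],[0,0,0,0,0,0.15,0.6]]'
python3 - <<'E'
from h import *
s=bot.capture("side");t=bot.capture("top")
crop(s[:,:,::-1],220,190,120,150,4,"pics/j.png")
crop(t[:,:,::-1],280,180,150,100,4,"pics/jt.png")
goto([.597,-.322,.010],14.4)
E
```

```text
t: 10.15
eef_pos: [0.5902, -0.3187, 0.006]
orientation: [-0.702, -0.088, 0.088, 0.702]
force: [0.3, -1.0, -0.2]
finger_gap: 0.0514
t: 10.65
eef_pos: [0.5828, -0.2906, 0.0062]
orientation: [0.702, 0.088, -0.088, -0.702]
force: [-0.5, -1.7, -0.0]
finger_gap: 0.0511
t 10.75 tcp [ 0.5827 -0.2895  0.006 ] yaw 14.331326789708138 ydown [-0.0005  0.0013 -1.    ] F [0.5037 0.4403 0.4855] gap 0.0513
turn deg [-0.076  -0.0687 -0.0075] units [-0.0008 -0.0008 -0.0001] shift [ 0.0058 -0.004  -0.0351] units [ 0.0289 -0.0201 -0.1753]
```

View pics/j.png

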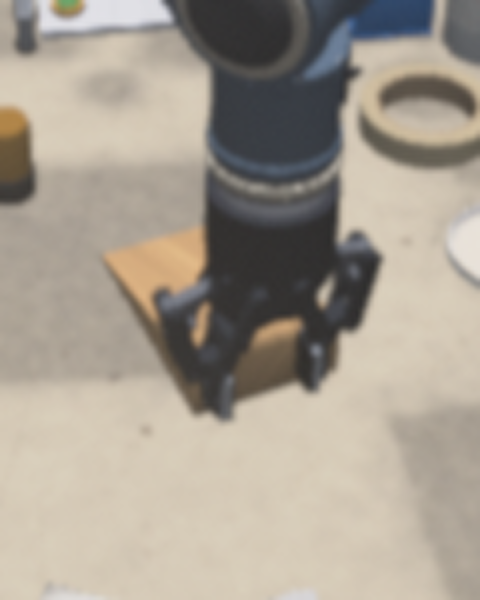

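View pics/jt.png

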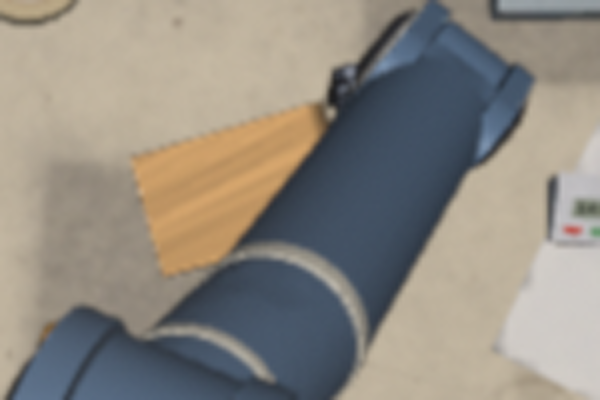

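Run:
```python
from h import *
T=lambda u,v,z:onz("top",280+(u+.5)/4-.5,180+(v+.5)/4-.5,z)
S=lambda u,v,z:onz("side",220+(u+.5)/4-.5,190+(v+.5)/4-.5,z)
a,b=T(134,157,.004),T(163,275,.004);print(a,b,(a+b)/2,np.degrees(np.arctan2(*(a-b)[1::-1])))
print(S(104,257,.004),S(195,410,0))
```

```text
[ 0.5957 -0.1183  0.004 ] [ 0.5006 -0.1392  0.004 ] [ 0.5481 -0.1288  0.004 ] 12.418955794263608
[ 0.5021 -0.1415  0.004 ] [ 0.5407 -0.2838  0.    ]
```

```bash
python3 -m inch '[[0,0,0,0,0,0.04,0.6],[0,0,0,0,0,0.08,0.6],[0,0,0,0,0,0.12,0.6],[0,0,0,0,0,0.16,0.6],[0,0,0,0,0,0.2,0.6]]'
python3 -m inch '[[0,0.017,0,-0.008,0,0.04,0.6],[0,0.034,0,-0.015,0,0.08,0.6],[0,0.051,0,-0.022,0,0.12,0.6],[0,0.068,0,-0.027,0,0.16,0.6],[0,0.085,0,-0.031,0,0.2,0.6]]'
python3 - <<'E'
from h import *
s=bot.capture("side");t=bot.capture("top")
crop(s[:,:,::-1],200,160,120,150,4,"pics/k.png")
crop(t[:,:,::-1],230,180,150,100,4,"pics/kt.png")
goto([.552,-.15,.006],-1)
E
```

```text
t: 11.25
eef_pos: [0.573, -0.2515, 0.0063]
orientation: [0.702, 0.088, -0.088, -0.702]
force: [1.1, -1.8, 2.1]
finger_gap: 0.0511
t: 11.75
eef_pos: [0.5567, -0.2143, 0.0061]
orientation: [-0.706, -0.04, 0.04, 0.706]
force: [0.4, -2.4, 1.4]
finger_gap: 0.0512
t 11.85 tcp [ 0.5564 -0.2125  0.0057] yaw 6.666188045772614 ydown [-0.0016  0.0021 -1.    ] F [ 0.0696  0.735  -0.038 ] gap 0.0511
turn deg [-0.1231  7.6661 -0.086 ] units [-0.0014  0.0852 -0.001 ] shift [ 0.0028 -0.0002  0.0626] units [ 0.0142 -0.001   0.3131]
```

View pics/k.png

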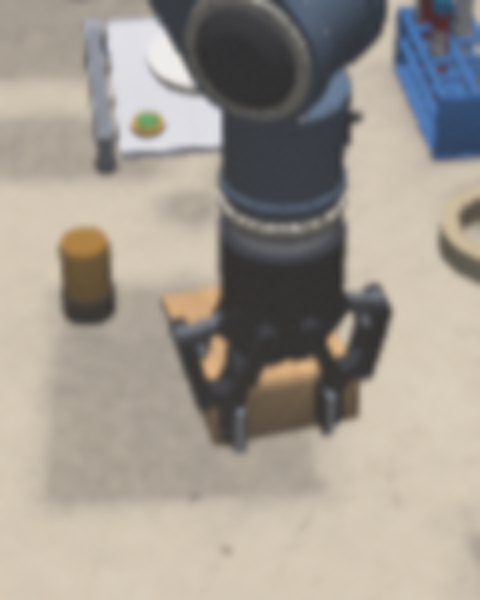

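View pics/kt.png

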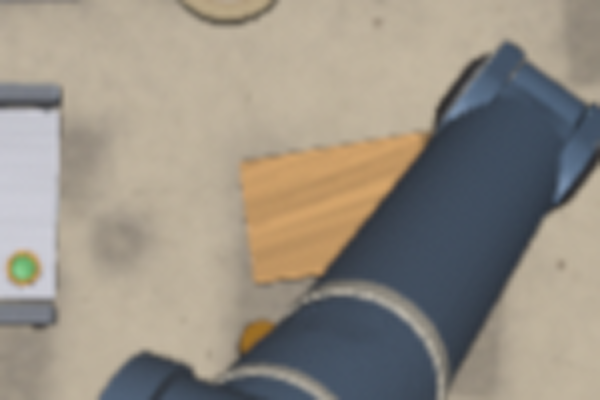

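```bash
python3 -m inch '[[0,0.017,0,-0.008,0,0.04,0.6],[0,0.034,0,-0.015,0,0.08,0.6],[0,0.051,0,-0.022,0,0.12,0.6],[0,0.068,0,-0.027,0,0.16,0.6],[0,0.085,0,-0.031,0,0.2,0.6]]'
python3 - <<'E'
from h import *
s=bot.capture("side");t=bot.capture("top")
crop(s[:,:,::-1],200,150,120,150,4,"pics/l.png")
crop(t[:,:,::-1],200,180,150,100,4,"pics/lt.png")
goto([.552,-.12,.006],-1)
E
```

```text
t: 12.35
eef_pos: [0.5459, -0.1748, 0.0059]
orientation: [-0.707, 0.007, -0.007, 0.707]
force: [0.2, -1.5, 1.0]
finger_gap: 0.0511
t 12.45 tcp [ 0.5459 -0.1735  0.0057] yaw -0.9568798190312395 ydown [-0.0013  0.0017 -1.    ] F [-0.1794 -0.0527  0.0184] gap 0.051
turn deg [-0.0977  0.0431 -0.0753] units [-0.0011  0.0005 -0.0008] shift [ 0.0052 -0.0002  0.0536] units [ 0.0261 -0.0009  0.2682]
```

View pics/l.png

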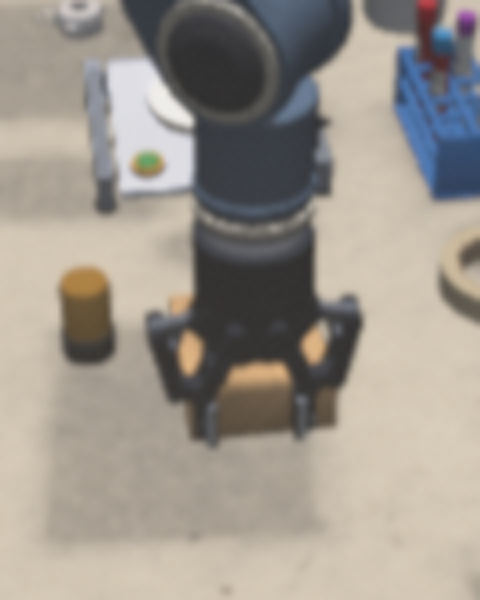

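View pics/lt.png

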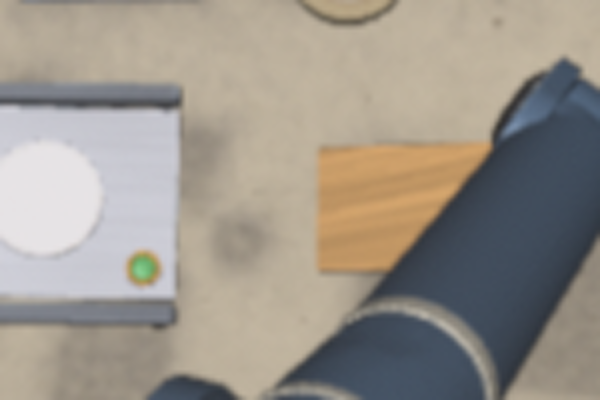

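Run:
```python
from h import *
T=lambda u,v,z:onz("top",200+(u+.5)/4-.5,180+(v+.5)/4-.5,z)
S=lambda u,v,z:onz("side",200+(u+.5)/4-.5,150+(v+.5)/4-.5,z)
a,b=T(319,148,.004),T(319,271,.004);print(a,b,(a+b)/2,np.degrees(np.arctan2(*(a-b)[1::-1])))
a,b=S(192,438,0),S(337,424,0);print(a,b,(a+b)/2)
print(T(182,88,.042),T(182,104,.042),T(174,303,.042),T(174,325,.042),"lip",T(181,110,.027),T(176,298,.027))
```

```text
[ 0.6039 -0.0099  0.004 ] [ 0.5048 -0.0094  0.004 ] [ 0.5543 -0.0096  0.004 ] -0.3336550635051103
[ 0.5053 -0.1586  0.    ] [ 0.6035 -0.1609 -0.    ] [ 0.5544 -0.1598  0.    ]
[0.6459 0.0972 0.042 ] [0.633  0.0971 0.042 ] [0.4767 0.1017 0.042 ] [0.4598 0.1016 0.042 ] lip [0.6313 0.0993 0.027 ] [0.482  0.1017 0.027 ]
```

```bash
python3 -m inch '[[0,0,0,0,0,0.04,0.6],[0,0,0,0,0,0.08,0.6],[0,0,0,0,0,0.12,0.6],[0,0,0,0,0,0.16,0.6],[0,0,0,0,0,0.2,0.6]]'
python3 -m inch '[[0,0,0,0,0,0.04,0.6],[0,0,0,0,0,0.08,0.6],[0,0,0,0,0,0.12,0.6],[0,0,0,0,0,0.16,0.6],[0,0,0,0,0,0.2,0.6]]'
python3 -m inch '[[0,0,0,0,0,0.04,0.6],[0,0,0,0,0,0.08,0.6],[0,0,0,0,0,0.12,0.6],[0,0,0,0,0,0.16,0.6],[0,0,0,0,0,0.2,0.6]]'
python3 - <<'E'
from h import *
s=bot.capture("side");t=bot.capture("top")
crop(s[:,:,::-1],200,140,120,150,4,"pics/m.png")
crop(t[:,:,::-1],180,180,150,100,4,"pics/mt.png")
goto([.552,-.05,.006],-1)
E
```

```text
t: 12.95
eef_pos: [0.547, -0.135, 0.0061]
orientation: [-0.707, 0.006, -0.006, 0.707]
force: [0.5, -1.1, 0.1]
finger_gap: 0.0509
t: 13.45
eef_pos: [0.5478, -0.0951, 0.0061]
orientation: [-0.707, 0.006, -0.006, 0.707]
force: [-0.0, -0.6, -0.7]
finger_gap: 0.0509
t: 13.95
eef_pos: [0.5484, -0.0551, 0.0061]
orientation: [-0.707, 0.006, -0.006, 0.707]
force: [-0.4, -1.5, 0.5]
finger_gap: 0.0515
t 14.05 tcp [ 0.5485 -0.0539  0.006 ] yaw -0.9031668991099054 ydown [-0.0004  0.0012 -1.    ] F [0.7782 0.2718 0.1641] gap 0.0513
turn deg [-0.0692  0.0968 -0.0223] units [-0.0008  0.0011 -0.0002] shift [ 0.0034 -0.      0.0039] units [ 0.0171 -0.0002  0.0197]
```

View pics/m.png

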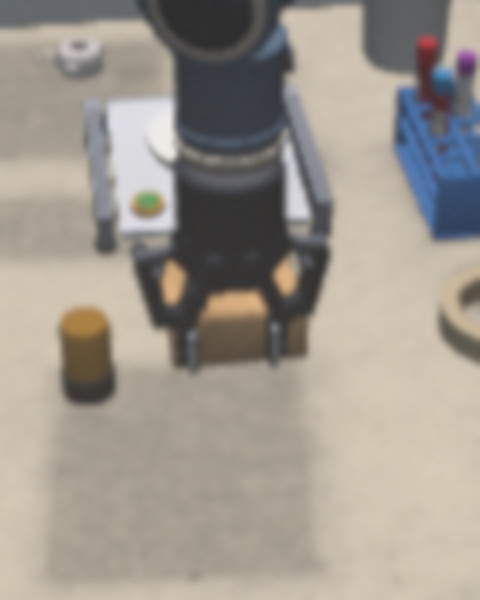

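View pics/mt.png

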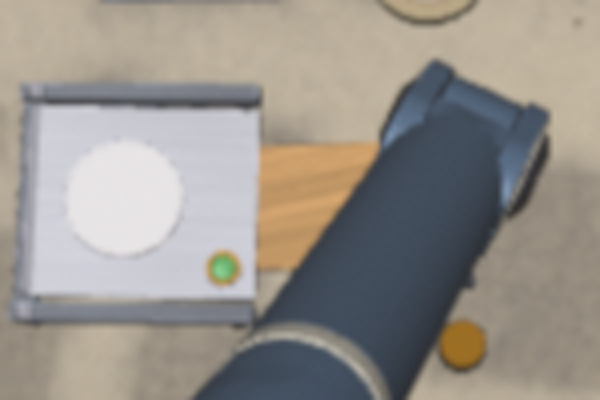

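```bash
python3 -m inch '[[0,0,0,0,0,0.02,0.6],[0,0,0,0,0,0.04,0.6],[0,0,0,0,0,0.06,0.6],[0,0,0,0,0,0.08,0.6],[0,0,0,0,0,0.1,0.6]]'
python3 -m inch '[[0,0,0,0,0,0.01,0.6],[0,0,0,0,0,0.02,0.6],[0,0,0,0,0,0.03,0.6],[0,0,0,0,0,0.04,0.6],[0,0,0,0,0,0.05,0.6]]'
python3 -m inch '[[0,0,0,0,0,0.01,0.6],[0,0,0,0,0,0.02,0.6],[0,0,0,0,0,0.03,0.6],[0,0,0,0,0,0.04,0.6],[0,0,0,0,0,0.05,0.6]]'
python3 -m inch '[[0,0,0,0,0,0.01,0.6],[0,0,0,0,0,0.02,0.6],[0,0,0,0,0,0.03,0.6],[0,0,0,0,0,0.04,0.6],[0,0,0,0,0,0.05,0.6]]'
 python3 - <<'E'
from h import *
s=bot.capture("side");t=bot.capture("top")
cv2.imwrite("pics/ns.png",s[:,:,::-1]);cv2.imwrite("pics/nt.png",t[:,:,::-1])
crop(s[:,:,::-1],210,150,100,100,6,"pics/n.png")
goto([.552,-.05,.006],-1)
E
```

```text
t: 14.55
eef_pos: [0.5488, -0.0357, 0.0061]
orientation: [0.707, -0.006, 0.006, -0.707]
force: [0.7, -2.5, -0.2]
finger_gap: 0.0513
t: 15.05
eef_pos: [0.549, -0.0258, 0.0061]
orientation: [-0.707, 0.006, -0.006, 0.707]
force: [0.3, -2.2, 0.6]
finger_gap: 0.0511
t: 15.55
eef_pos: [0.5492, -0.0157, 0.0061]
orientation: [-0.707, 0.006, -0.006, 0.707]
force: [0.2, -1.8, 1.2]
finger_gap: 0.0514
t: 16.05
eef_pos: [0.5493, -0.0086, 0.0061]
orientation: [0.708, -0.007, 0.007, -0.706]
force: [-0.2, -6.8, -0.0]
finger_gap: 0.0512
t 16.15 tcp [ 0.5493 -0.0082  0.0061] yaw -1.1275083836131492 ydown [ 0.0004 -0.0028 -1.    ] F [-0.2153 -5.8748 -0.28  ] gap 0.0513
turn deg [ 0.1602 -0.1275  0.0276] units [ 0.0018 -0.0014  0.0003] shift [ 0.0035  0.0002 -0.0418] units [ 0.0177  0.0012 -0.2088]
```

View pics/n.png

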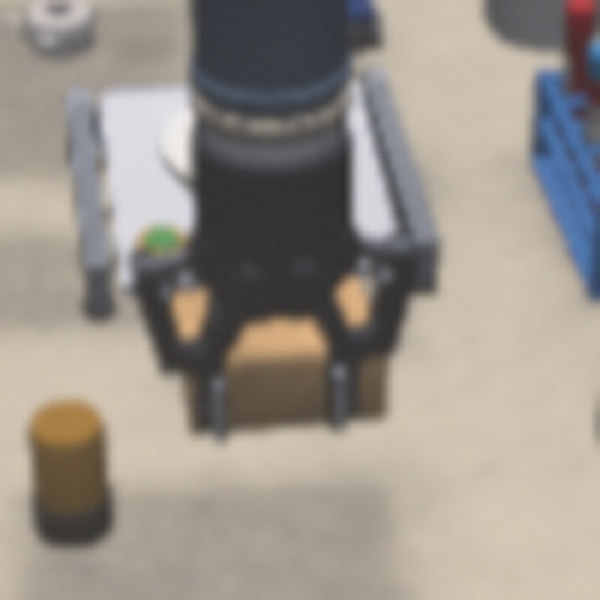

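```bash
python3 -m inch '[[0,0,0,0,0,0.01,0.6],[0,0,0,0,0,0.02,0.6],[0,0,0,0,0,0.03,0.6],[0,0,0,0,0,0.04,0.6],[0,0,0,0,0,0.05,0.6]]'
python3 -m inch '[[0,0,0,0,0,0.01,0.6],[0,0,0,0,0,0.02,0.6],[0,0,0,0,0,0.03,0.6],[0,0,0,0,0,0.04,0.6],[0,0,0,0,0,0.05,0.6]]'
python3 - <<'E'
from h import *
s=bot.capture("side");t=bot.capture("top")
cv2.imwrite("pics/os.png",s[:,:,::-1]);cv2.imwrite("pics/ot.png",t[:,:,::-1])
crop(s[:,:,::-1],210,150,100,100,6,"pics/o.png")
goto([.552,-.05,.006],-1)
E
```

```text
t: 16.65
eef_pos: [0.5495, 0.0014, 0.0061]
orientation: [0.708, -0.007, 0.007, -0.706]
force: [0.0, -7.7, -0.2]
finger_gap: 0.0513
t: 17.15
eef_pos: [0.5496, 0.0114, 0.0061]
orientation: [0.708, -0.007, 0.007, -0.706]
force: [-0.5, -6.7, -0.6]
finger_gap: 0.0512
t 17.25 tcp [0.5496 0.0118 0.0061] yaw -1.1296165902473554 ydown [ 0.0003 -0.0027 -1.    ] F [-0.1892 -6.0656  0.1618] gap 0.0513
turn deg [ 0.1549 -0.1296  0.0216] units [ 0.0017 -0.0014  0.0002] shift [ 0.0036  0.0003 -0.0618] units [ 0.018   0.0015 -0.3088]
```

View pics/o.png

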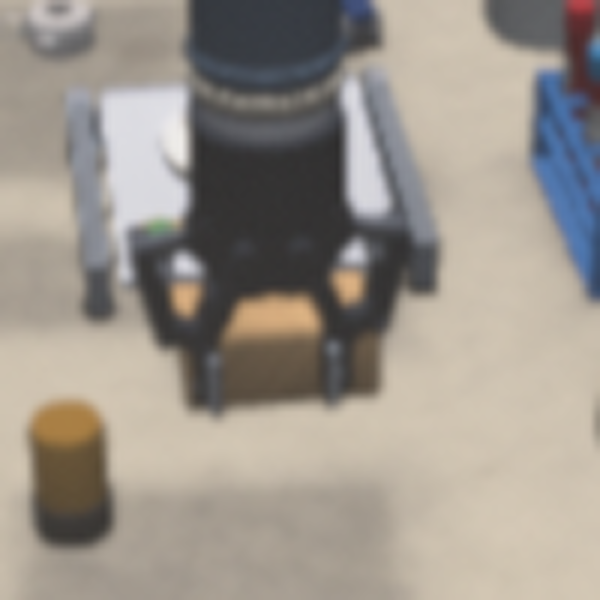

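```bash
python3 -m inch '[[0,0,0,0,0,0.02,0.6],[0,0,0,0,0,0.04,0.6],[0,0,0,0,0,0.06,0.6],[0,0,0,0,0,0.08,0.6],[0,0,0,0,0,0.1,0.6]]'
python3 -m inch '[[0,0,0,0,0,0.02,0.6],[0,0,0,0,0,0.04,0.6],[0,0,0,0,0,0.06,0.6],[0,0,0,0,0,0.08,0.6],[0,0,0,0,0,0.1,0.6]]'
python3 - <<'E'
from h import *
goto([.552,-.05,.006],-1)
E
```

```text
t: 17.75
eef_pos: [0.5499, 0.0315, 0.0061]
orientation: [0.708, -0.007, 0.007, -0.706]
force: [-0.1, -7.3, -0.3]
finger_gap: 0.0512
t: 18.25
eef_pos: [0.5503, 0.0514, 0.0061]
orientation: [0.708, -0.007, 0.007, -0.706]
force: [-0.2, -6.7, 0.6]
finger_gap: 0.0514
t 18.25 tcp [0.5503 0.0514 0.0061] yaw -1.1502266675651773 ydown [ 0.0001 -0.0031 -1.    ] F [-0.2268 -6.7237  0.5712] gap 0.0514
turn deg [ 0.1769 -0.1502  0.0111] units [ 0.002  -0.0017  0.0001] shift [ 0.0038  0.0004 -0.1014] units [ 0.0188  0.0022 -0.507 ]
```

```bash
python3 -m inch '[[0,0,0,0,0,-0.08,0.6],[0,0,0,0,0,-0.15,0.6],[0,0,0,0,-0.1,-0.2,0.6],[0,0,0,0,-0.3,-0.2,0.6],[0,0,0,0,-0.55,-0.2,0.6]]'
python3 -m inch '[[0,0,0,0,-0.24,0,0.6],[0,0,0,0,-0.48,0,0.6],[0,0,0,0,-0.72,0,0.6],[0,0,0,0,-0.95,0,0.6],[0,0,0,0,-0.95,0,0.6]]'
python3 - <<'E'
from h import *
s=bot.capture("side");t=bot.capture("top")
cv2.imwrite("pics/ps.png",s[:,:,::-1]);cv2.imwrite("pics/pt.png",t[:,:,::-1])
crop(s[:,:,::-1],210,150,80,80,7,"pics/p.png")
cv2.imwrite("pics/p2.png",cv2.resize(cv2.imread("pics/side0.png")[150:230,210:290],None,fx=7,fy=7,interpolation=cv2.INTER_CUBIC))
goto([.552,-.05,.006],-1)
E
```

```text
t: 18.75
eef_pos: [0.5479, 0.0126, 0.1158]
orientation: [0.707, -0.009, 0.005, -0.707]
force: [-0.5, 1.2, 0.8]
finger_gap: 0.0511
t: 19.25
eef_pos: [0.5529, 0.0125, 0.3127]
orientation: [-0.706, 0.002, -0.011, 0.708]
force: [0.0, 0.5, 0.4]
finger_gap: 0.0516
t 19.35 tcp [0.5497 0.0133 0.3069] yaw -1.0777617581208472 ydown [ 0.0017  0.0016 -1.    ] F [-0.2601  0.664  -0.5373] gap 0.0511
turn deg [-0.0954 -0.0777  0.0964] units [-0.0011 -0.0009  0.0011] shift [ 0.003   0.3008 -0.0638] units [ 0.0148  1.5038 -0.319 ]
```

View pics/p.png

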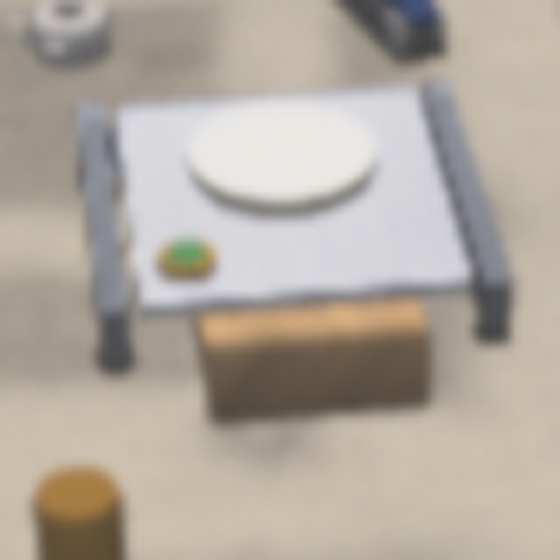

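View pics/p2.png

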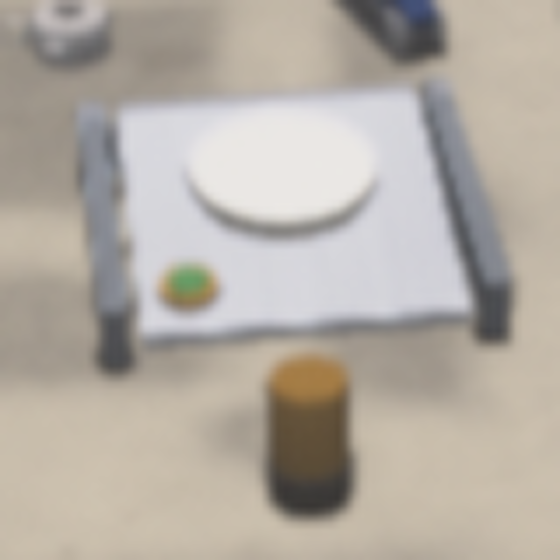

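View pics/pt.png

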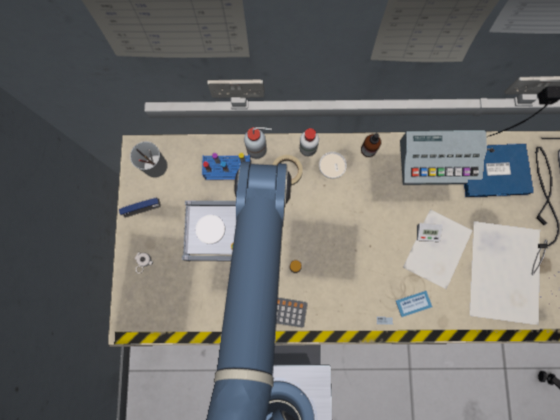

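```bash
cat > tilt.py <<'E'
from h import *
import sys
def meas(f):
    im=cv2.imread(f).astype(float); g=im.mean(2)
    ys=[]
    for c in range(240,274,1):
        # white deck -> darker front face; search upward from below
        col=cv2.GaussianBlur(g,(3,3),0)[180:206,c]
        d=np.diff(col); k=np.argmin(d)
        if 0<k<len(d)-1:
            a,b,e=d[k-1],d[k],d[k+1]; k=k+.5*(a-e)/(a-2*b+e)
        ys.append((c,180+k+.5))
    ys=np.array(ys)
    p=np.polyfit(ys[:,0],ys[:,1],1)
    r=ys[:,1]-np.polyval(p,ys[:,0]); ok=abs(r)<.8
    p=np.polyfit(ys[ok,0],ys[ok,1],1)
    hsv=cv2.cvtColor(im.astype(np.uint8),cv2.COLOR_BGR2HSV)
    m=((hsv[...,0]>40)&(hsv[...,0]<80)&(hsv[...,1]>60)); m[:170]=0;m[205:]=0;m[:,:225]=0;m[:,250:]=0
    w=m*hsv[...,1].astype(float);Y,X=np.mgrid[:420,:560]
    wsub=g[150:185,236:266]; 
    return np.polyval(p,257),ok.sum(),np.array([(w*X).sum(),(w*Y).sum()])/w.sum()
def tmpl(f):
    # match dish and bubble patches from frame 0
    a=cv2.imread("pics/side0.png");b=cv2.imread(f);out=[]
    for (x,y,w,h) in [(234,163,32,21),(230,185,14,13)]:
        r=cv2.matchTemplate(b[y-10:y+h+4,x-3:x+w+3],a[y:y+h,x:x+w],cv2.TM_CCOEFF_NORMED)
        _,v,_,(mx,my)=cv2.minMaxLoc(r)
        s=0
        if 0<my<r.shape[0]-1:
            q,o,e=r[my-1,mx],r[my,mx],r[my+1,mx]; s=.5*(q-e)/(q-2*o+e)
        out.append((round(my+s-10,2),round(float(v),3)))
    return out
def pred(phi,s,h,x,foot=0.):
    # point s behind the lip, h above deck underside, hinge at deck mid-thickness
    L=.175;z0=.005
    dy,dz=-(L-s),h-z0
    y=.0995+L+dy*np.cos(phi)+dz*np.sin(phi)*1; z=.035+foot+z0+dz*np.cos(phi)+(-dy)*np.sin(phi)
    return proj("side",[x,y,z])
if __name__=="__main__":
    print("lip edge/bubble",*[meas(f) for f in ["pics/side0.png"]+sys.argv[1:]],sep="\n")
    for f in sys.argv[1:]: print("template shift dish,bubble",tmpl(f))
    for foot in (0,-.004):
        for phi in(-.105,-.03,-.02,-.01,0,.01): print(foot,phi,"lip row",pred(phi,0,.010,.555,foot)[1],"dish",pred(phi,.10,.024,.555,foot)[1],"bub",pred(phi,.028,.014,.505,foot))
E
python3 tilt.py pics/ps.png
```

```text
lip edge/bubble
(np.float64(195.89913998100815), np.int64(3), array([236.4536, 189.6881]))
(np.float64(190.9151406749631), np.int64(34), array([236.5108, 185.5588]))
template shift dish,bubble [(np.float32(-2.62), 0.851), (np.float32(-4.12), 0.957)]
0 -0.105 lip row 195.8387377035743 dish 173.41956266047745 bub [236.1608 190.6668]
0 -0.03 lip row 192.44953180959487 dish 171.7688728797051 bub [236.0136 187.751 ]
0 -0.02 lip row 191.98105694753667 dish 171.54509209548488 bub [235.9918 187.3496]
0 -0.01 lip row 191.50884489750663 dish 171.32052282659404 bub [235.9696 186.9454]
0 0 lip row 191.03294978988046 dish 171.09519053930657 bub [235.9469 186.5384]
0 0.01 lip row 190.5534266119423 dish 170.8691208321253 bub [235.9237 186.1286]
-0.004 -0.105 lip row 196.8910648792979 dish 174.46081248112642 bub [236.2146 191.7202]
-0.004 -0.03 lip row 193.51464090613837 dish 172.81489567474082 bub [236.0679 188.8149]
-0.004 -0.02 lip row 193.04786405702026 dish 172.5917361594352 bub [236.0462 188.4149]
-0.004 -0.01 lip row 192.57734779263248 dish 172.36778434704047 bub [236.0241 188.0121]
-0.004 0 lip row 192.1031459996257 dish 172.1430656246895 bub [236.0015 187.6064]
-0.004 0.01 lip row 191.62531342005613 dish 171.91760551206352 bub [235.9784 187.1981]
```

```bash
cat > lip.py <<'E'
from h import *
import sys
from tilt import pred
def rows(f):
    g=cv2.imread(f).astype(float).mean(2)
    out={}
    for c in list(range(233,246))+list(range(264,275)):
        col=g[178:204,c]; # subpixel half crossing between deck white and front-face dark
        d=np.diff(col);k=int(np.argmin(d[:]))
        w=col[max(0,k-4):k-1].mean(); dk=col[k+1:k+4].min()
        h=(w+dk)/2
        i=k-2
        while i<k+4 and col[i+1]>h:i+=1
        out[c]=178+i+(col[i]-h)/(col[i]-col[i+1])
    return out
a=rows("pics/side0.png")
for f in sys.argv[1:]:
    b=rows(f);d=np.array([a[c]-b[c] for c in a]);print(f,np.round(d,2),"left",np.median(d[:13]),"right",np.median(d[13:]))
for x in(.495,.61):
  for phi in(-.02,-.01,0,.01):print(x,phi,pred(-.105,0,.01,x,-.002)[1]-pred(phi,0,.01,x,-.002)[1])
E
python3 lip.py pics/ps.png
```

```text
pics/ps.png [  3.99   3.99  13.54   3.78   3.82   3.81   4.33 -13.48    nan    nan
 -12.04 -11.71 -11.45   4.76   4.83   4.8    4.64   4.47   4.33   4.2
   4.06   3.95   4.     4.17] left nan right 4.334938366718006
0.495 -0.02 3.8660529606731586
0.495 -0.01 4.339487005099841
0.495 0 4.816653774851034
0.495 0.01 5.297498182176014
0.61 -0.02 3.8361579664506564
0.61 -0.01 4.305632109770045
0.61 0 4.778747007630216
0.61 0.01 5.255448000656202lip.py:10: RuntimeWarning: Mean of empty slice.
  w=col[max(0,k-4):k-1].mean(); dk=col[k+1:k+4].min()
  ret = ret.dtype.type(ret / rcount)
```

Run:
```python
from h import *
a=cv2.imread("pics/side0.png").astype(float).mean(2);b=cv2.imread("pics/ps.png").astype(float).mean(2)
for c in (234,238,242,266,270,273):
    print(c,"0:",a[190:204,c].round().astype(int),"p(186..):",b[186:200,c].round().astype(int))
A=cv2.imread("pics/side0.png");B=cv2.imread("pics/ps.png")
for c in (236,237): print("bub",A[184:196,c].tolist(),B[180:192,c].tolist(),sep="\n")
```

```text
234 0: [131 126 122 135 178 208 208 174 130 128 143 151 153 157] p(186..): [128 122 116 133 181 212 211 179 138 141 153 155 154 156]
238 0: [119 121 118 127 170 204 209 174 135 142 157 160 161 165] p(186..): [124 126 116 124 175 204 188 150 129 131 130 124 121 117]
242 0: [211 208 211 215 216 214 198 161 140 154 171 174 175 176] p(186..): [216 216 216 217 217 211 176 133 135 157 169 167 151 126]
266 0: [212 212 211 210 202 167 133 135 145 149 151 152 152 151] p(186..): [213 213 213 206 174 133 129 150 162 160 145 120  99  88]
270 0: [211 210 211 206 178 138 125 139 147 148 148 150 150 150] p(186..): [213 213 214 209 174 131 136 153 155 152 141 121 103  96]
273 0: [210 211 211 204 168 129 134 148 151 152 154 152 151 151] p(186..): [212 213 213 206 173 136 141 153 154 153 154 154 152 152]
bub
[[217, 212, 212], [217, 211, 211], [212, 208, 208], [180, 192, 186], [133, 170, 146], [107, 159, 113], [100, 153, 105], [92, 142, 119], [81, 129, 137], [95, 122, 140], [149, 153, 161], [197, 193, 195]]
[[219, 214, 214], [219, 213, 213], [216, 211, 211], [200, 203, 197], [159, 182, 159], [116, 162, 118], [99, 152, 108], [91, 143, 125], [80, 125, 131], [107, 124, 137], [174, 172, 176], [211, 204, 204]]
bub
[[218, 212, 212], [217, 211, 211], [211, 208, 208], [178, 191, 188], [130, 169, 148], [105, 158, 113], [100, 153, 107], [91, 143, 125], [80, 129, 140], [97, 124, 142], [152, 156, 163], [199, 194, 196]]
[[219, 214, 214], [219, 214, 214], [216, 212, 211], [201, 203, 196], [158, 181, 159], [115, 161, 118], [98, 151, 110], [89, 141, 130], [78, 122, 131], [106, 122, 133], [172, 171, 175], [208, 201, 202]]
```

```bash
cat > ecc.py <<'E'
from h import *
import sys
from tilt import pred
def ecc(f,box,guess,ref="pics/side0.png",motion=cv2.MOTION_TRANSLATION):
    x,y,w,h=box
    a=cv2.imread(ref)[:,:,:].astype(np.float32).mean(2);b=cv2.imread(f).astype(np.float32).mean(2)
    W=np.float32([[1,0,0],[0,1,guess]])
    # template a crop at x,y ; input whole b shifted
    T=a[y:y+h,x:x+w];I=b[y-12:y+h+12,x-12:x+w+12]
    W[0,2]+=12;W[1,2]+=12
    cc,W=cv2.findTransformECC(T,I,W,motion,(3,200,1e-6),None,3)
    # displacement of patch centre
    c=W@np.array([w/2,h/2,1])-[w/2+12,h/2+12]
    return np.round(c,3),round(cc,4)
if __name__=="__main__":
    for f,g in [("pics/ns.png",0),("pics/ps.png",-4)]+[(q,-4) for q in sys.argv[1:]]:
        for nm,b,k in [("bubble",(229,184,15,13),1),("lipR",(264,184,11,16),1),("rail(fixed)",(274,175,12,25),0),("dish low edge",(236,174,30,12),.57)]:
            for mo in (cv2.MOTION_TRANSLATION,cv2.MOTION_AFFINE):
                try: print(f,nm,mo,*ecc(f,b,g*k,motion=mo))
                except Exception as e: print(f,nm,mo,"fail")
E
python3 ecc.py
python3 - <<'E'
from tilt import *
for ph in(-.095,-.02,-.01,0,.01): print(ph,"bub",pred(ph,.028,.014,.505)[1]-pred(-.105,.028,.014,.505)[1],"dishfront",pred(ph,.065,.018,.56)[1]-pred(-.105,.065,.018,.56)[1])
# s of bubble, dish front from image0
for u,v in((236.5,190.5),(250,182.5)): print(onz("side",u,v,.035))
E
```

```text
pics/ns.png bubble 0 [-1.398  6.212] 0.5984
pics/ns.png bubble 2 [17.02  -6.765] 0.8733
pics/ns.png lipR 0 fail
pics/ns.png lipR 2 fail
pics/ns.png rail(fixed) 0 [-1.299 -5.138] 0.7245
pics/ns.png rail(fixed) 2 [0.685 4.678] 0.9201
pics/ns.png dish low edge 0 fail
pics/ns.png dish low edge 2 fail
pics/ps.png bubble 0 [-0.248 -4.002] 0.9555
pics/ps.png bubble 2 [-0.287 -3.803] 0.9857
pics/ps.png lipR 0 [-4.163 -4.253] 0.9949
pics/ps.png lipR 2 [-1.669 -4.307] 0.9979
pics/ps.png rail(fixed) 0 [-0.086 -3.343] 0.8945
pics/ps.png rail(fixed) 2 [ 0.428 -0.448] 0.961
pics/ps.png dish low edge 0 [-0.198 -2.918] 0.9884
pics/ps.png dish low edge 2 [ 0.19  -3.048] 0.9935
-0.095 bub -0.37876202663022696 dishfront -0.2928296280052791
-0.02 bub -3.317204105612518 dishfront -2.5499485777165773
-0.01 bub -3.7214352046848376 dishfront -2.85856143877362
0 bub -4.128448734235064 dishfront -3.168867381740597
0.01 bub -4.538197507454441 dishfront -3.4808307534991627
[0.506  0.1259 0.035 ]
[0.5544 0.1667 0.035 ]
```

```bash
python3 -m inch '[[0,0,0,0,0.2,0,0.6],[0,0,0,0,0.4,0,0.6],[0,0,0,0,0.6,0,0.6],[0,0,0,0,0.8,0,0.6],[0,0,0,0,0.9,0,0.6]]'
python3 -m inch '[[0,0,0,0,0.1,0,0.6],[0,0,0,0,0.25,0,0.6],[0,0,0,0,0.4,0,0.6],[0,0,0,0,0.54,0,0.6],[0,0,0,0,0.6,0,0.6]]'
python3 -m inch '[[0,0,0,0,0,0.03,0.6],[0,0,0,0,0,0.06,0.6],[0,0,0,0,0,0.09,0.6],[0,0,0,0,0,0.11,0.6],[0,0,0,0,0,0.12,0.6]]'
python3 - <<'E'
from h import *
goto([.5505,.0565,.006],-1.1)
E
```

```text
t: 19.85
eef_pos: [0.5455, 0.0136, 0.1207]
orientation: [0.708, -0.01, 0.003, -0.707]
force: [0.1, 0.7, 0.9]
finger_gap: 0.0514
t: 20.35
eef_pos: [0.546, 0.0135, 0.0021]
orientation: [0.707, -0.01, 0.004, -0.707]
force: [-0.3, 0.0, 0.5]
finger_gap: 0.0512
t: 20.85
eef_pos: [0.5507, 0.0393, 0.0069]
orientation: [-0.707, 0.005, -0.006, 0.707]
force: [-0.3, -0.4, -0.1]
finger_gap: 0.0512
t 20.85 tcp [0.5507 0.0393 0.0069] yaw -0.9463416517791062 ydown [ 0.0016  0.0008 -1.    ] F [-0.3163 -0.4159 -0.134 ] gap 0.0512
turn deg [-0.0482  0.1537  0.0918] units [-0.0005  0.0017  0.001 ] shift [-0.0005  0.001   0.0172] units [-0.0025  0.0048  0.0858]
```

```bash
python3 -m inch '[[0,0,0,0,0,0.03,0.6],[0,0,0,0,0,0.05,0.6],[0,0,0,0,0,0.06,0.6],[0,0,0,0,0,0.07,0.6],[0,0,0,0,0,0.08,0.6]]'
python3 -m inch '[[0,0,0,0,0,0.005,0.6],[0,0,0,0,0,0.01,0.6],[0,0,0,0,0,0.015,0.6],[0,0,0,0,0,0.02,0.6],[0,0,0,0,0,0.025,0.6]]'
```

```text
t: 21.35
eef_pos: [0.5504, 0.0521, 0.0061]
orientation: [0.708, -0.007, 0.007, -0.706]
force: [-0.4, -7.5, -0.3]
finger_gap: 0.0513
t: 21.85
eef_pos: [0.5505, 0.0555, 0.0061]
orientation: [0.708, -0.007, 0.008, -0.706]
force: [-0.5, -7.6, 0.9]
finger_gap: 0.0513
```

```bash
python3 -m inch '[[0,0,0,0,0,0.003,0.6],[0,0,0,0,0,0.006,0.6],[0,0,0,0,0,0.006,0.6],[0,0,0,0,0,0.006,0.6],[0,0,0,0,0,0.006,0.6]]'
python3 -m inch '[[0,0,0,0,0,-0.08,0.6],[0,0,0,0,0,-0.15,0.6],[0,0,0,0,-0.1,-0.2,0.6],[0,0,0,0,-0.3,-0.2,0.6],[0,0,0,0,-0.55,-0.2,0.6]]'
python3 -m inch '[[0,0,0,0,-0.24,0,0.6],[0,0,0,0,-0.48,0,0.6],[0,0,0,0,-0.72,0,0.6],[0,0,0,0,-0.95,0,0.6],[0,0,0,0,-0.95,0,0.6]]'
python3 - <<'E'
from h import *
s=bot.capture("side")
cv2.imwrite("pics/qs.png",s[:,:,::-1])
crop(s[:,:,::-1],210,150,80,80,7,"pics/q.png")
goto([.552,-.05,.006],-1)
E
python3 ecc.py pics/qs.png | tail -8;python3 lip.py pics/qs.png 2>/dev/null; python3 tilt.py pics/qs.png | head -4
```

```text
t: 22.35
eef_pos: [0.5505, 0.0568, 0.0061]
orientation: [0.708, -0.007, 0.008, -0.706]
force: [-0.4, -6.1, 0.1]
finger_gap: 0.051
t: 22.85
eef_pos: [0.5482, 0.0188, 0.1158]
orientation: [0.707, -0.009, 0.006, -0.707]
force: [1.3, 0.2, -0.5]
finger_gap: 0.0509
t: 23.35
eef_pos: [0.5532, 0.0188, 0.3127]
orientation: [-0.706, 0.002, -0.011, 0.708]
force: [0.3, -0.5, 0.4]
finger_gap: 0.0513
t 23.4 tcp [0.5513 0.0192 0.3093] yaw -1.0841523193604357 ydown [ 0.0067  0.0025 -1.    ] F [-0.1878  0.7819 -0.6476] gap 0.0515
turn deg [-0.1488 -0.0837  0.3793] units [-0.0017 -0.0009  0.0042] shift [-0.      0.3031 -0.07  ] units [-0.0002  1.5157 -0.3498]
pics/qs.png bubble 0 [-0.279 -4.282] 0.961
pics/qs.png bubble 2 [-0.289 -4.134] 0.9839
pics/qs.png lipR 0 [-0.818 -4.65 ] 0.9881
pics/qs.png lipR 2 [ 2.033 -5.021] 0.9987
pics/qs.png rail(fixed) 0 [-0.163 -4.119] 0.8731
pics/qs.png rail(fixed) 2 [ 0.392 -0.584] 0.9533
pics/qs.png dish low edge 0 [-0.166 -3.181] 0.9868
pics/qs.png dish low edge 2 [ 0.148 -3.351] 0.9921
pics/qs.png [  4.15   3.97   4.16   4.54   4.71   4.75   4.86 -13.37    nan    nan
 -11.95 -11.51 -11.05   5.07   4.98   4.83   4.57   4.44   4.43   4.45
   4.53   4.55   4.67   4.86] left nan right 4.573375262054526
0.495 -0.02 3.8660529606731586
0.495 -0.01 4.339487005099841
0.495 0 4.816653774851034
0.495 0.01 5.297498182176014
0.61 -0.02 3.8361579664506564
0.61 -0.01 4.305632109770045
0.61 0 4.778747007630216
0.61 0.01 5.255448000656202
lip edge/bubble
(np.float64(195.89913998100815), np.int64(3), array([236.4536, 189.6881]))
(np.float64(190.59972695111307), np.int64(34), array([236.2576, 185.4822]))
template shift dish,bubble [(np.float32(-2.86), 0.859), (np.float32(-4.42), 0.936)]
```

View pics/q.png

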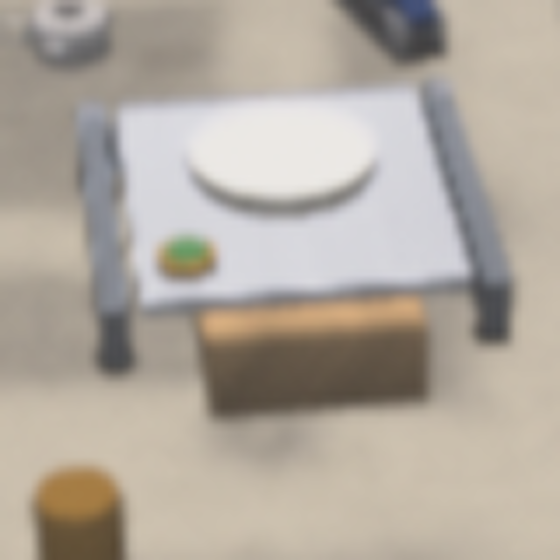

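View pics/qs.png

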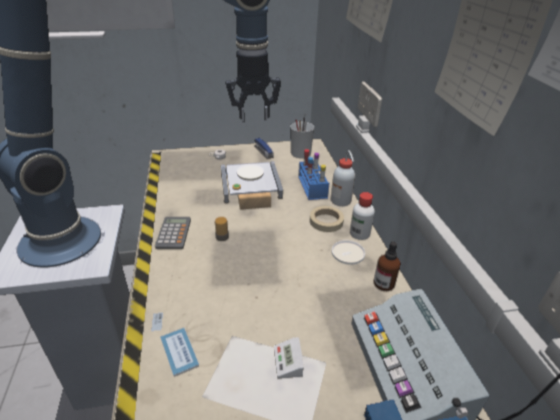

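The side view shows the wedge under the lip at about (255,200). The case is upright at (221,228), clear of the path. The bystanders haven't moved, and the gripper is well above everything. I'm handing the job in.

```bash
python3 -c "
from bench import bot
print(bot.close_job())"
```

```text
the job is handed in; nothing more can be done
None
```

The screw case is out of the way and the wedge is under the deck's front edge, which my checks put at about level. I handed the job in at about 23.4 s, with the gripper clear about 0.3 m above the bench.

- **Case:** I stood it upright at about (0.445, -0.06), clear of the wedge's path. While setting it down I pressed about 50 N at the wrist through the held case. I backed that off before letting go.
- **Wedge:** I turned it about 15° as I pushed it, then pushed it thin end first under the lip. It met the lip at about 7 N of push. After that I added small pushes and checked between them.
- **Level, by picture:** the last side picture puts the deck within roughly ±0.005 rad of level. The three features don't fully agree: the lip reads -0.005 to +0.004, the bubble level 0 to +0.004 and the dish 0 to +0.005.
- **Level, by push distance:** counting from where I felt contact gives -0.001 to -0.011 rad, a little lower. So the deck could be very slightly off level either way.
- **Checks that failed:** the image alignment on an earlier frame failed because the arm was in view. The fixed-rail check was unreliable because the deck moves inside that patch, so I used neither.
- **Everything else:** the other things look unmoved in the last side picture, and the deck held up on the wedge with the robot clear.

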